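# Sweep the loose screw caps into the green tray

## Task

Three loose screw caps (yellow, red and blue) lie on the laboratory bench. With the fingertips, sweep them along the bench into the open front of the green tray until all three lie completely inside it. Only push them, do not pick them up, and leave the stoppers, bottles, jar and mortar standing where they are.

Things in the scene. Friction and masses are not known exactly. Their poses are not given: they have to be found in the camera images.
- green_tray: a fixed green tray with no front wall: two sides and a back, 30 mm high, 6 mm thick; floor level with the bench, no step. 172 wide, 120 deep outside; 160 wide, 114 deep inside (mm). Origin on the bench at the centre of the outline; x points from the open front (x = -60) to the back wall (inner face x = +54), y along the width (inner faces +-80). For the caps; on the left or right.
- white_tray: a fixed white tray with no front wall: two sides and a back, 30 mm high, 6 mm thick; floor level with the bench, no step. 172 wide, 120 deep outside; 160 wide, 114 deep inside (mm). Origin on the bench at the centre of the outline; x points from the open front (x = -60) to the back wall (inner face x = +54), y along the width (inner faces +-80). For the stoppers, not the caps.
- yellow_cap: a yellow plastic screw cap, a disc 31 mm across (33 mm over its moulded ribs) and 18 mm high, 10 to 18 g, lying flat on the bench; origin at the centre of its underside, z up. It slides when pushed at its side
- red_cap: a red plastic screw cap, a disc 31 mm across (33 mm over its moulded ribs) and 18 mm high, 10 to 18 g, lying flat on the bench; origin at the centre of its underside, z up. It slides when pushed at its side
- blue_cap: a blue plastic screw cap, a disc 31 mm across (33 mm over its moulded ribs) and 18 mm high, 10 to 18 g, lying flat on the bench; origin at the centre of its underside, z up. It slides when pushed at its side
- stopper1: a brown glass bottle stopper, 28 mm across its head and 36 mm tall, standing on its head in the white tray; a bystander; origin at the centre of its underside
- stopper2: a brown glass bottle stopper, 28 mm across its head and 36 mm tall, standing on its head in the white tray; a bystander; origin at the centre of its underside
- dropper_bottle: a white dropper bottle with a yellow cap, 26 mm across and 65 mm tall, standing between the two trays; a bystander; origin at the centre of its underside
- amber_bottle: a brown glass reagent bottle, 60 mm across and 135 mm tall, standing to one side of the caps; a bystander; origin at the centre of its underside
- white_jar: a white jar with a blue lid, 64 mm across and 85 mm tall, standing to the other side of the caps; a bystander; origin at the centre of its underside
- mortar: a white porcelain mortar bowl, 96 mm across and 55 mm tall, on the right; a bystander; origin at the centre of its underside

How it is judged:
By the outcome, as a careful person would: the job done as asked, in the order asked, and still so for the second after the job is handed in, with the robot touching nothing.
It also fails if it takes over 72 s, if anything falls off the work surface, if the arm or the gripper's body presses on something with over 40 N, if the wrist force passes 120 N, or if a joint passes its speed limit or range.

## Robot

A 6-joint arm with a two-finger parallel gripper is mounted at the origin on the work surface. World frame = base frame: x ahead of the robot, y to its left, z up, the work surface at z = 0. Lengths are in m, angles in degrees, forces in N, time in s.
With the tool pointing down it reaches from about 0.375 to 0.825 m from the base axis. Payload 5.5 kg.
Tool frame: the origin (TCP) lies at the very end of the fingers, on their centre line; the grasp point (between the pads) lies behind it (manip.grip_point_offset is the z of the grasp point in the tool frame, in m); z points along the fingers, y is the line along which they close (so a half turn about z gives the same grasp; the last joint's range is limited). The gripper opens to 85 mm and grips with 20 to 120 N. Pads are 22 mm wide; open, the fingers measure 114 mm over their backs; the gripper's body (76 mm by 85 mm) begins 54 mm behind the grasp point. The pads swing forward as they close: fully open they stand 13 mm farther back than shut.
Start: joints at [-70.646, 17.962, -2.699, 69.339, 0, 90], TCP at [0.199, -0.566, 0.231] pointing down, gripper open.
Joint ranges: [-152.73, 152.73], [-39.44, 99.34], [-58.76, 71.6], [-118.89, 123.64], [-81.53, 83.1], [-180, 180]. Speed limits (degrees/s): [136.94, 136.94, 172.46, 180, 180, 180].

## Interface

Orientations are given as [roll, pitch, yaw] about the fixed x, y, z axes, in that order (R = Rz(yaw) Ry(pitch) Rx(roll)).
In Python, from station import manip, capture gives the robot as it stands. The module is installed in compiled form; this text tells all that it offers.
- The arm moves only by the tool drive_tool, never from a script. Its argument "plan" is text: rows parted by semicolons, each of 7 numbers parted by spaces: the shift along the tool's x, y, z as a fraction of full scale, then the turn, a rotation vector about the tool's x, y, z as a fraction of full scale, then the closure, from 0 (fully open) to 1 (shut). A call has 1 to 20 rows; each row shifts and turns the commanded pose from where the row before left it, along the tool's axes as they then stand; what a row does not reach is not made up. Full scale, the value 1, is 0.04 m for a shift and 120 degrees for a turn. A row lasts 1/10 s, in which the tool goes at most 50 mm and 8.59 degrees, less where a joint would pass 70% of its speed; a pose out of reach is approached as far as the arm can. A call with a number of a shift or a turn outside -1 to 1 is refused whole. A call with a gripper value outside its range is refused whole. The fingers move at their own pace and stop on an object; "force" is the grip in N (left out, the last holds). Time passes only in rows, so rows that do not move let the fingers close. It gives the time, the measured TCP pose, the force, the opening and the grip force at its end, in the units of the state.
- manip.state(): the state, without advancing time (a new reading comes with each control period).
- capture(name): name is "scene" or "top"; returns a dict with "frame" (400x640x3 uint8, red, green, blue), "fovy" (degrees; the focal length in pixels is half the picture's height over the tangent of half this angle, whatever the lens; pixels are square), "cx", "cy" (the principal point, pixels), "R" (3x3) and "t" (3): a world point X has camera coordinates R X + t. Camera axes: x right, y down, z forward; pixel columns grow to the right and rows downward; lengths in m; the calibration is good to about 2 mm. A picture is of the moment at which its call begins. There is no depth.
- manip.close_job(): hands the job in; it is judged then, once.
The state is a dict: "time": time; "joint_positions": joint angles; "joint_velocities": joint speeds; "effort": joint torques, N m; "tool_pos": TCP position; "tool_rot": TCP orientation; "wrist_force": force on the tool from outside, world axes, zero at the start; "torque": the same for the moment, N m; "width": opening from 0.0 (shut) to 1.0 (fully open); "finger_force": force on a finger pad.
Only numpy, scipy, OpenCV 4.12 (cv2) and the standard library are available. Lean on these libraries where they do the work, as an engineer would, in place of code of your own. Each camera call takes 0.05 s, during which the arm holds its last target. There are 200 camera calls.

## Working session

There is one attempt and no reset: what is moved stays moved. The work goes in short steps, Python scripts to look and compute and a tool call to move; the robot and the scene stay as the last step left them, time stands still between calls to the robot, and variables do not carry over. Pictures are saved under pics/ and viewed, at most 10 in all, crops included, and the job is handed in when it is done.

Besides the shell and the picture viewer there is one more tool, called after "Call:" by a JSON object that holds its "op" and its "data". drive_tool: Moves the arm, as the interface text tells. Shift numbers are shares of 0.04 m and turn numbers shares of 120 degrees, none past 1 either way. Its arguments: {"type":"object","properties":{"plan":{"type":"string"},"force":{"type":"number"}},"required":["plan"]}

```bash
mkdir -p pics; cat > h.py <<'E'
from station import manip, capture
import numpy as np, cv2
def snap(cam,fn):
    c=capture(cam); cv2.imwrite('pics/'+fn,c['frame'][:,:,::-1]); np.savez('cal_'+cam,**{k:np.array(v) for k,v in c.items() if k!='frame'}); return c
def px2w(c,u,v,z=0):
    f=200/np.tan(np.radians(float(c['fovy']))/2)
    d=np.array([(u-c['cx'])/f,(v-c['cy'])/f,1]); R=np.array(c['R']);t=np.array(c['t'])
    o=-R.T@t; d=R.T@d; return o+d*(z-o[2])/d[2]
E
python3 - <<'E'
from h import *
for n in('scene','top'):
    c=snap(n,n+'0.png'); print(c['fovy'],c['cx'],c['cy'],c['R'],c['t'],{k for k in c})
s=manip.state(); print(s['tool_pos'],s['tool_rot'],manip.grip_point_offset,s['width'])
E
```

```text
57.42624510169137 318.40292182921723 197.72615674190027 [[ 0.66550221  0.74628602 -0.01280605]
 [ 0.46487422 -0.42785369 -0.7751343 ]
 [-0.583951    0.50990038 -0.6316667 ]] [-0.37767278 -0.23163016  1.15790665] {'fovy', 'cy', 'R', 'cx', 'frame', 't'}
51.98866329230118 317.4752354642362 195.86886399451575 [[-5.56718002e-04 -9.99972729e-01 -7.36425365e-03]
 [-9.97255439e-01  1.10039265e-03 -7.40295776e-02]
 [ 7.40356623e-02  7.30282841e-03 -9.97228855e-01]] [-0.0029244   0.58101823  0.94993106] {'fovy', 'cy', 'R', 'cx', 'frame', 't'}
[ 0.198662   -0.56558214  0.23050859] [-1.79909538e+02  9.44627072e-04  1.93543754e+01] -0.0187 1.0009090843805306
```

View pics/top0.png

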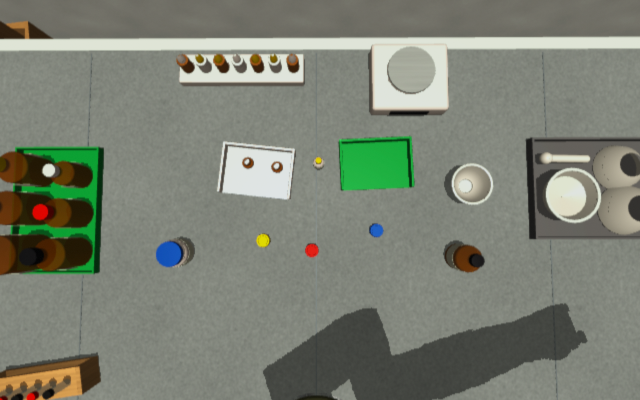

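View pics/scene0.png

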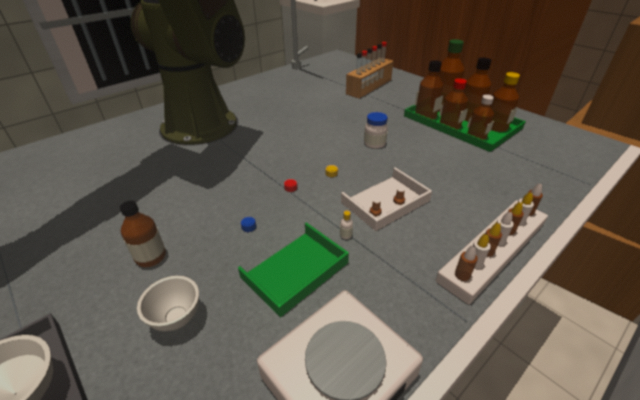

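The top view shows yellow at (263,240), red at (312,250) and blue at (376,230). The green tray's front runs from (340,190) to (413,187), with its back at v≈138. The dropper bottle is at (319,162), the jar at (170,254), the amber bottle at (460,258) and the mortar at (471,184).

```bash
python3 - <<'E'
from h import *
im=cv2.imread('pics/top0.png'); c=np.load('cal_top.npz')
cv2.imwrite('pics/crop0.png',cv2.resize(im[125:275,230:430],None,fx=4,fy=4,interpolation=cv2.INTER_CUBIC))
hsv=cv2.cvtColor(im,cv2.COLOR_BGR2HSV); sub=np.zeros(im.shape[:2],np.uint8); sub[215:275,230:430]=1
for n,lo,hi in(('y',20,40),('r',0,8),('b',100,130)):
    m=((hsv[...,0]>=lo)&(hsv[...,0]<=hi)&(hsv[...,1]>130)&(sub>0)).astype(np.uint8)
    v,u=np.nonzero(m); print(n,len(u),u.mean(),v.mean(),px2w(c,u.mean(),v.mean(),.015)[:2].round(4))
for n,u,v,z in(('FL',340,190,0),('FR',413,187,0),('BL',339,139,.03),('BR',412,137,.03),('FLt',340,190,.03),('FRt',413,187,.03),('drop',319,160,.065),('amber',460,258,.03),('jar',170,254,.085),('mort',471,184,.05)): print(n,px2w(c,u,v,z)[:2].round(4))
E
```

```text
y 150 262.7266666666667 240.02 [0.4768 0.1263]
r 144 311.2638888888889 250.03472222222223 [0.4533 0.0114]
b 142 375.9577464788732 230.0211267605634 [ 0.5003 -0.1418]
FL [ 0.5968 -0.0578]
FR [ 0.6039 -0.2345]
BL [ 0.7156 -0.0546]
BR [ 0.72   -0.2275]
FLt [ 0.5942 -0.0564]
FRt [ 0.601  -0.2277]
drop [ 0.6597 -0.0072]
amber [ 0.4357 -0.3334]
jar [0.4487 0.3201]
mort [ 0.6059 -0.3564]
```

View pics/crop0.png

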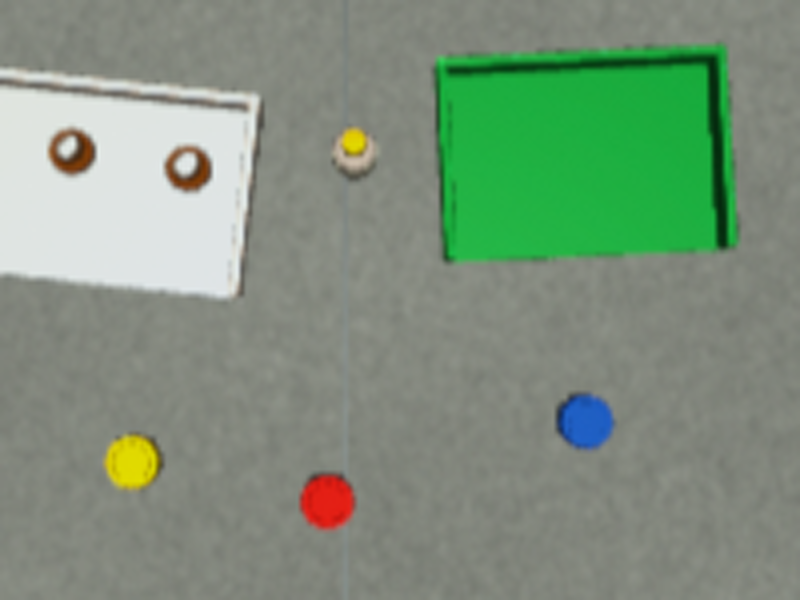

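Call:
{"op": "drive_tool", "data": {"plan": "0 0 0 0 0 0.0647 0.76; 0 0 0 0 0 0.0647 0.76;0 0 0 0 0 0.0647 0.76;0 0 0 0 0 0.0647 0.76;0 0 0 0 0 0 0.76;0 0 0 0 0 0 0.76;0 0 0 0 0 0 0.76"}}

```text
time: 0.8
tool_pos: [0.1988, -0.566, 0.2311]
tool_rot: [-180.0, 0.0, -11.6]
wrist_force: [0.2, -0.3, 0.4]
width: 0.239
finger_force: 0.0
```

```bash
cat >> h.py <<'E'
from scipy.spatial.transform import Rotation as Ro
def to(p,yaw,p0=None,yaw0=None):
    """full-scale units (tool axes, orientation first turned) from pose 0 to p"""
    s=manip.state(); p0=s['tool_pos'] if p0 is None else p0; y0=s['tool_rot'][2] if yaw0 is None else yaw0
    R=Ro.from_euler('xyz',[180,0,y0],degrees=True).as_matrix()
    d=R.T@(np.array(p)-p0)/.04
    print('shift',d.round(3),'n>=',np.abs(d).max().round(1),'turnz',round((y0-yaw)/120,4))
def st():
    s=manip.state(); print({k:np.round(s[k],3).tolist() for k in('time','tool_pos','tool_rot','joint_positions','wrist_force','width')})
E
python3 -c "
from h import *
st(); to([.443,-.13,.231],-11.7)"
```

```text
{'time': 0.8, 'tool_pos': [0.199, -0.566, 0.231], 'tool_rot': [-179.984, 0.009, -11.578], 'joint_positions': [-70.647, 17.971, -2.709, 69.338, 0.0, 120.931], 'wrist_force': [0.245, -0.303, 0.439], 'width': 0.239}
shift [ 3.7930e+00 -1.1903e+01  3.0000e-03] n>= 11.9 turnz 0.001
```

Call:
{"op": "drive_tool", "data": {"plan": "0 0 0 0 0 -0.07 0.76;0 0 0 0 0 -0.07 0.76;0 0 0 0 0 -0.07 0.76;0 0 0 0 0 -0.07 0.76;0 0 0 0 0 -0.07 0.76;0 0 0 0 0 -0.07 0.76;0 0 0 0 0 -0.07 0.76;0 0 0 0 0 -0.07 0.76;0 0 0 0 0 -0.07 0.76;0 0 0 0 0 -0.07 0.76;0 0 0 0 0 -0.07 0.76;0 0 0 0 0 -0.07 0.76;0 0 0 0 0 -0.07 0.76;0 0 0 0 0 -0.07 0.76;0 0 0 0 0 -0.07 0.76;0 0 0 0 0 -0.07 0.76;0 0 0 0 0 -0.07 0.76;0 0 0 0 0 -0.07 0.76;0 0 0 0 0 -0.07 0.76;0 0 0 0 0 -0.07 0.76"}}

```text
time: 2.8
tool_pos: [0.1988, -0.5661, 0.2312]
tool_rot: [180.0, -0.0, 156.7]
wrist_force: [-0.4, 0.0, 0.7]
width: 0.24
finger_force: 0.0
```

Call:
{"op": "drive_tool", "data": {"plan": "0 0 0 0 0 -0.05 0.76;0 0 0 0 0 -0.05 0.76;-0.25 0.8 0 0 0 0 0.76;-0.25 0.8 0 0 0 0 0.76;-0.25 0.8 0 0 0 0 0.76;-0.25 0.8 0 0 0 0 0.76;-0.25 0.8 0 0 0 0 0.76;-0.25 0.8 0 0 0 0 0.76;-0.25 0.8 0 0 0 0 0.76;-0.25 0.8 0 0 0 0 0.76;-0.25 0.8 0 0 0 0 0.76;-0.25 0.8 0 0 0 0 0.76;-0.25 0.8 0 0 0 0 0.76;-0.25 0.8 0 0 0 0 0.76;-0.25 0.8 0 0 0 0 0.76;-0.25 0.8 0 0 0 0 0.76;-0.25 0.6 0 0 0 0 0.76;0 0 0 0 0 0 0.76;0 0 0 0 0 0 0.76"}}

```text
time: 4.7
tool_pos: [0.4415, -0.1341, 0.2313]
tool_rot: [-180.0, -0.0, 168.4]
wrist_force: [-0.9, -0.6, 0.1]
width: 0.24
finger_force: 0.0
```

```bash
python3 -c "
from h import *
st(); to([.443,-.13,.004],168.4)"
```

```text
{'time': 4.7, 'tool_pos': [0.441, -0.134, 0.231], 'tool_rot': [-179.977, -0.012, 168.44], 'joint_positions': [-16.875, 3.052, -20.851, 66.107, -0.024, -5.315], 'wrist_force': [-0.915, -0.591, 0.087], 'width': 0.24}
shift [-0.017  0.107  5.682] n>= 5.7 turnz 0.0003
```

Call:
{"op": "drive_tool", "data": {"plan": "0 0.1 0.8 0 0 0 0.76;0 0 0.8 0 0 0 0.76;0 0 0.8 0 0 0 0.76;0 0 0.8 0 0 0 0.76;0 0 0.8 0 0 0 0.76;0 0 0.8 0 0 0 0.76;0 0 0.5 0 0 0 0.76;0 0 0.38 0 0 0 0.76;0 0 0 0 0 0 0.76;0 0 0 0 0 0 0.76"}}

```text
time: 5.7
tool_pos: [0.4419, -0.1311, 0.0043]
tool_rot: [-180.0, -0.0, 168.2]
wrist_force: [0.5, -0.5, -0.3]
width: 0.236
finger_force: 0.0
```

Call:
{"op": "drive_tool", "data": {"plan": "-0.2 0 0 0 0 0 0.76;-0.3 0 0 0 0 0 0.76;-0.3 0 0 0 0 0 0.76;-0.3 0 0 0 0 0 0.76;-0.3 0 0 0 0 0 0.76;-0.3 0 0 0 0 0 0.76;-0.3 0 0 0 0 0 0.76;-0.3 0 0 0 0 0 0.76;-0.3 0 0 0 0 0 0.76;-0.3 0 0 0 0 0 0.76;0 0 0 0 0 0 0.76"}}

```text
time: 6.8
tool_pos: [0.5581, -0.1544, 0.0043]
tool_rot: [-180.0, 0.1, 168.3]
wrist_force: [0.6, -0.5, -0.8]
width: 0.237
finger_force: 0.0
```

```bash
python3 -c "
from h import *
st(); c=snap('top','t1.png'); im=cv2.imread('pics/t1.png'); cv2.imwrite('pics/t1c.png',cv2.resize(im[125:275,230:430],None,fx=4,fy=4,interpolation=cv2.INTER_CUBIC))"
```

```text
{'time': 6.8, 'tool_pos': [0.558, -0.154, 0.004], 'tool_rot': [-179.996, 0.107, 168.308], 'joint_positions': [-15.468, 26.362, -22.616, 40.915, 0.004, -3.775], 'wrist_force': [0.64, -0.483, -0.765], 'width': 0.237}
```

View pics/t1c.png

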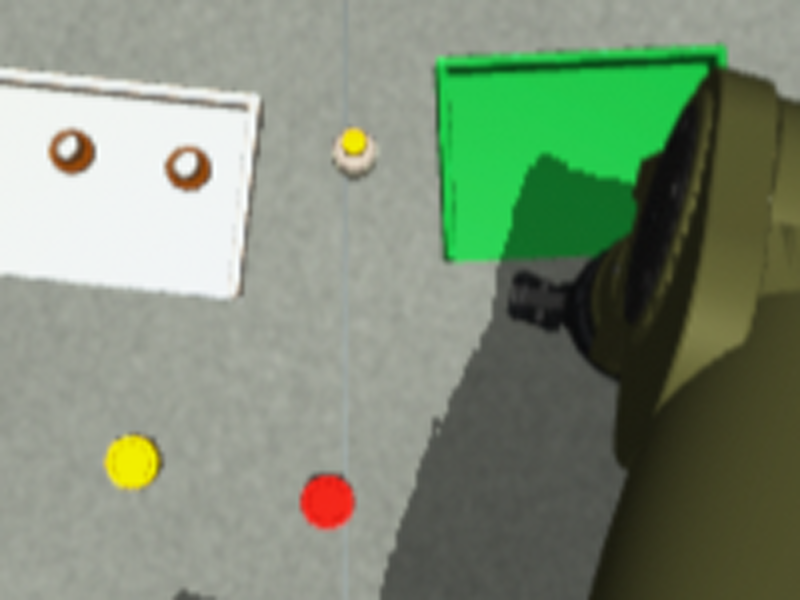

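The caps not yet pushed haven't moved. Blue is hidden under the gripper, so it's presumably nested in the fingers. I'll keep pushing.

Call:
{"op": "drive_tool", "data": {"plan": "-0.2 0 0 0 0 0 0.76;-0.3 0 0 0 0 0 0.76;-0.3 0 0 0 0 0 0.76;-0.3 0 0 0 0 0 0.76;-0.3 0 0 0 0 0 0.76;-0.3 0 0 0 0 0 0.76;-0.3 0 0 0 0 0 0.76;-0.2 0 0 0 0 0 0.76;-0.1 0 0 0 0 0 0.76;0 0 0 0 0 0 0.76;0.3 0 0 0 0 0 0.76;0.3 0 0 0 0 0 0.76;0 0 -0.6 0 0 0 0.76;0 0 -0.8 0 0 0 0.76;0 0 -0.8 0 0 0 0.76;0 0 -0.3 0 0 0.066 0.76;0 0 0 0 0 0.066 0.76;0 0 0 0 0 0.066 0.76;0 0 0 0 0 0.066 0.76;0 0 0 0 0 0 0.76"}}

```text
time: 8.85
tool_pos: [0.6218, -0.1676, 0.1041]
tool_rot: [-180.0, -0.0, 136.6]
wrist_force: [0.0, -0.0, -0.3]
width: 0.238
finger_force: 0.0
```

```bash
python3 -c "
from h import *
st(); to([.411,.051,.104],136.7)"
```

```text
{'time': 8.85, 'tool_pos': [0.622, -0.168, 0.104], 'tool_rot': [-179.986, -0.026, 136.596], 'joint_positions': [-15.085, 26.811, -6.838, 56.38, 0.0, 28.319], 'wrist_force': [0.012, -0.043, -0.317], 'width': 0.238}
shift [7.583e+00 3.500e-01 3.000e-03] n>= 7.6 turnz -0.0009
```

Call:
{"op": "drive_tool", "data": {"plan": "0.8 0.035 0 0 0 0 0.76;0.8 0.035 0 0 0 0 0.76;0.8 0.035 0 0 0 0 0.76;0.8 0.035 0 0 0 0 0.76;0.8 0.035 0 0 0 0 0.76;0.8 0.035 0 0 0 0 0.76;0.8 0.035 0 0 0 0 0.76;0.8 0.035 0 0 0 0 0.76;0.8 0.035 0 0 0 0 0.76;0.38 0.035 0 0 0 0 0.76;0 0 0 0 0 0 0.76;0 0 0 0 0 0 0.76"}}

```text
time: 10.05
tool_pos: [0.4126, 0.0506, 0.1044]
tool_rot: [180.0, 0.1, 136.7]
wrist_force: [-0.3, -0.3, 0.7]
width: 0.243
finger_force: 0.0
```

```bash
python3 -c "
from h import *
st(); to([.411,.051,.004],136.7);c=snap('top','t2.png'); im=cv2.imread('pics/t2.png'); cv2.imwrite('pics/t2c.png',cv2.resize(im[125:275,230:430],None,fx=4,fy=4,interpolation=cv2.INTER_CUBIC))"
```

```text
{'time': 10.05, 'tool_pos': [0.413, 0.051, 0.104], 'tool_rot': [179.959, 0.077, 136.722], 'joint_positions': [7.011, 3.834, -37.726, 48.359, -0.033, 50.289], 'wrist_force': [-0.326, -0.312, 0.748], 'width': 0.243}
shift [ 0.037 -0.02   2.511] n>= 2.5 turnz 0.0002
```

View pics/t2c.png

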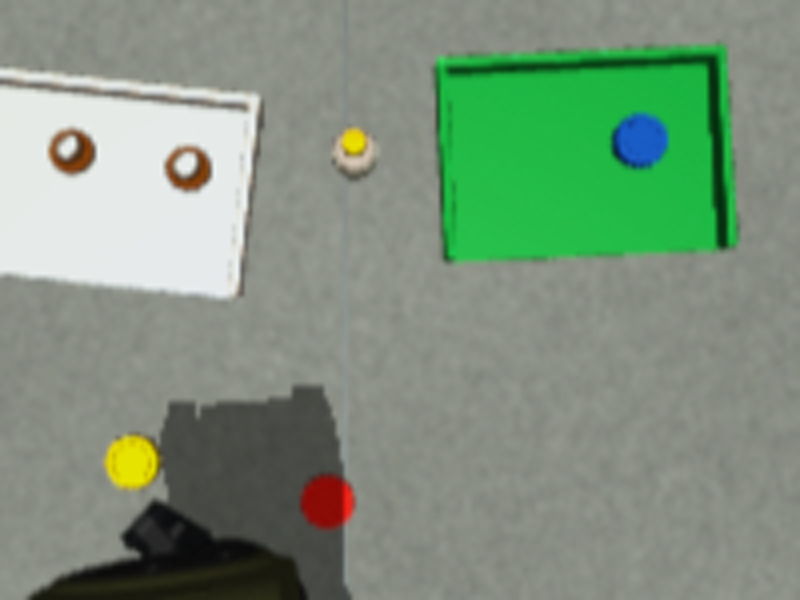

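Blue is inside the tray at crop pixel (640,140). Next is red.

Call:
{"op": "drive_tool", "data": {"plan": "0 0 0.7 0 0 0 0.76;0 0 0.7 0 0 0 0.76;0 0 0.7 0 0 0 0.76;0 0 0.41 0 0 0 0.76;0 0 0 0 0 0 0.76;-0.2 0 0 0 0 0 0.76;-0.3 0 0 0 0 0 0.76;-0.3 0 0 0 0 0 0.76;-0.3 0 0 0 0 0 0.76;-0.3 0 0 0 0 0 0.76;-0.3 0 0 0 0 0 0.76;-0.3 0 0 0 0 0 0.76;-0.3 0 0 0 0 0 0.76;-0.3 0 0 0 0 0 0.76;-0.3 0 0 0 0 0 0.76;-0.3 0 0 0 0 0 0.76;-0.3 0 0 0 0 0 0.76;-0.3 0 0 0 0 0 0.76;-0.3 0 0 0 0 0 0.76;-0.3 0 0 0 0 0 0.76"}}

```text
time: 12.1
tool_pos: [0.5403, -0.0709, 0.0037]
tool_rot: [-180.0, -0.0, 136.6]
wrist_force: [0.4, 0.3, 0.2]
width: 0.242
finger_force: 0.2
```

```bash
python3 -c "
from h import *
st(); to([.612,-.138,.004],136.7);c=snap('scene','s3.png'); im=cv2.imread('pics/s3.png'); cv2.imwrite('pics/s3c.png',cv2.resize(im[120:320,200:460],None,fx=3,fy=3,interpolation=cv2.INTER_CUBIC))"
```

```text
{'time': 12.1, 'tool_pos': [0.54, -0.071, 0.004], 'tool_rot': [-179.996, -0.003, 136.619], 'joint_positions': [-7.472, 23.516, -27.393, 39.096, -0.001, 35.908], 'wrist_force': [0.356, 0.262, 0.227], 'width': 0.242}
shift [-2.456  0.012 -0.008] n>= 2.5 turnz -0.0007
```

View pics/s3c.png

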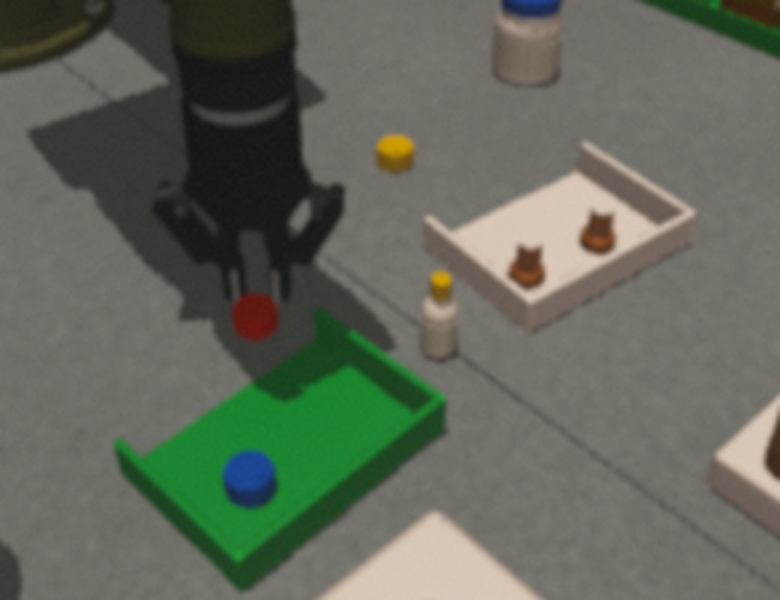

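Red is nested between the fingertips at (255,316) in the crop. I'll continue into the tray.

Call:
{"op": "drive_tool", "data": {"plan": "-0.2 0 0 0 0 0 0.76;-0.3 0 0 0 0 0 0.76;-0.3 0 0 0 0 0 0.76;-0.3 0 0 0 0 0 0.76;-0.3 0 0 0 0 0 0.76;-0.3 0 0 0 0 0 0.76;-0.3 0 0 0 0 0 0.76;-0.25 0 0 0 0 0 0.76;-0.2 0 0 0 0 0 0.76;0 0 0 0 0 0 0.76;0.4 0 0 0 0 0 0.76;0.4 0 0 0 0 0 0.76;0 0 -0.6 0 0 0 0.76;0 0 -0.8 0 0 0 0.76;0 0 -0.8 0 0 0 0.76;0 0 -0.3 0 0 0.0706 0.76;0 0 0 0 0 0.0706 0.76;0 0 0 0 0 0.0706 0.76;0 0 0 0 0 0.0706 0.76;0 0 0 0 0 0 0.76"}}

```text
time: 14.15
tool_pos: [0.5871, -0.1152, 0.1037]
tool_rot: [-180.0, -0.0, 102.7]
wrist_force: [0.0, 0.5, -0.6]
width: 0.238
finger_force: 0.0
```

```bash
python3 -c "
from h import *
st(); to([.464,.183,.104],102.7)"
```

```text
{'time': 14.15, 'tool_pos': [0.587, -0.115, 0.104], 'tool_rot': [-179.98, -0.015, 102.724], 'joint_positions': [-11.104, 22.286, -13.842, 53.896, 0.006, 66.171], 'wrist_force': [0.003, 0.469, -0.599], 'width': 0.238}
shift [ 7.950e+00 -1.361e+00 -7.000e-03] n>= 8.0 turnz 0.0002
```

Call:
{"op": "drive_tool", "data": {"plan": "0.8 -0.136 0 0 0 0 0.76;0.8 -0.136 0 0 0 0 0.76;0.8 -0.136 0 0 0 0 0.76;0.8 -0.136 0 0 0 0 0.76;0.8 -0.136 0 0 0 0 0.76;0.8 -0.136 0 0 0 0 0.76;0.8 -0.136 0 0 0 0 0.76;0.8 -0.136 0 0 0 0 0.76;0.8 -0.136 0 0 0 0 0.76;0.75 -0.136 0 0 0 0 0.76;0 0 0 0 0 0 0.76;0 0 0 0 0 0 0.76"}}

```text
time: 15.35
tool_pos: [0.4641, 0.183, 0.1037]
tool_rot: [-180.0, 0.0, 103.0]
wrist_force: [-1.1, -0.9, -0.2]
width: 0.238
finger_force: 0.0
```

```bash
python3 -c "
from h import *
st(); to([.464,.183,.004],102.7);c=snap('top','t4.png'); im=cv2.imread('pics/t4.png'); cv2.imwrite('pics/t4c.png',cv2.resize(im[125:275,230:430],None,fx=4,fy=4,interpolation=cv2.INTER_CUBIC))"
```

```text
{'time': 15.35, 'tool_pos': [0.464, 0.183, 0.104], 'tool_rot': [-179.995, 0.027, 102.974], 'joint_positions': [21.537, 12.459, -27.551, 49.999, -0.026, 98.563], 'wrist_force': [-1.098, -0.935, -0.175], 'width': 0.238}
shift [ 1.000e-03 -2.000e-03  2.492e+00] n>= 2.5 turnz 0.0023
```

View pics/t4c.png

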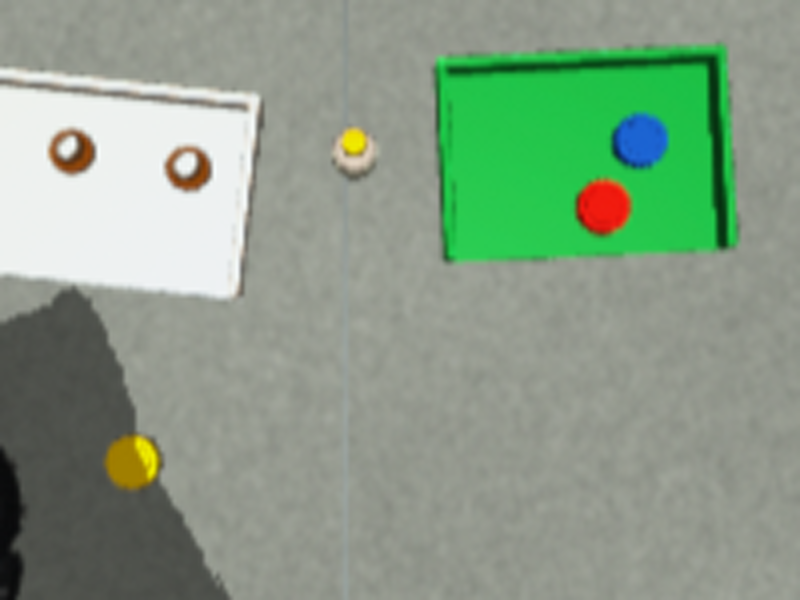

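Red is inside the tray at (604,207). Next is yellow, first leg across to the front of the tray.

Call:
{"op": "drive_tool", "data": {"plan": "0 0 0.7 0 0 0 0.76;0 0 0.7 0 0 0 0.76;0 0 0.7 0 0 0 0.76;0 0 0.39 0 0 0 0.76;0 0 0 0 0 0 0.76;-0.2 0 0 0 0 0 0.76;-0.3 0 0 0 0 0 0.76;-0.3 0 0 0 0 0 0.76;-0.3 0 0 0 0 0 0.76;-0.3 0 0 0 0 0 0.76;-0.3 0 0 0 0 0 0.76;-0.3 0 0 0 0 0 0.76;-0.3 0 0 0 0 0 0.76;-0.3 0 0 0 0 0 0.76;-0.3 0 0 0 0 0 0.76;-0.3 0 0 0 0 0 0.76;-0.3 0 0 0 0 0 0.76;-0.3 0 0 0 0 0 0.76;-0.3 0 0 0 0 0 0.76;-0.3 0 0 0 0 0 0.76"}}

```text
time: 17.4
tool_pos: [0.5034, 0.01, 0.0041]
tool_rot: [-180.0, 0.0, 102.7]
wrist_force: [0.1, -0.1, -0.0]
width: 0.242
finger_force: 0.2
```

Call:
{"op": "drive_tool", "data": {"plan": "-0.3 0 0 0 0 0 0.76;-0.3 0 0 0 0 0 0.76;-0.3 0 0 0 0 0 0.76;-0.3 0 0 0 0 0 0.76;-0.3 0 0 0 0 0 0.76;-0.3 0 0 0 0 0 0.76;-0.25 0 0 0 0 0 0.76;-0.2 0 0 0 0 0 0.76;0 0 0 0 0 0 0.76;0.4 0 0 0 0 0 0.76;0.4 0 0 0 0 0 0.76;0.6 0 0 0 0 0 0.76;0 0 -0.6 0 0 0 0.76;0 0 -0.8 0 0 0 0.76;0 0 -0.8 0 0 0 0.76;0 0 -0.3 0 0 0 0.76;0.7 0 0 0 0 0 0.76;0.7 0 0 0 0 0 0.76;0 0 0 0 0 0 0.76"}}

```text
time: 19.3
tool_pos: [0.4966, 0.0357, 0.1035]
tool_rot: [-179.9, -0.1, 103.0]
wrist_force: [1.0, 0.1, 0.4]
width: 0.241
finger_force: 0.0
```

```bash
python3 -c "
from h import *
st(); c=snap('top','t5.png'); im=cv2.imread('pics/t5.png')
hsv=cv2.cvtColor(im,cv2.COLOR_BGR2HSV)
m=((hsv[...,0]>=20)&(hsv[...,0]<=40)&(hsv[...,1]>150)); m[:180]=0
m=m.astype(np.uint8); n,l,s,ce=cv2.connectedComponentsWithStats(m); print([(a[4],q.round(1),px2w(c,q[0],q[1],.015).round(3)) for a,q in zip(s[1:],ce[1:]) if a[4]>30])
cv2.imwrite('pics/t5c.png',cv2.resize(im[125:275,230:430],None,fx=4,fy=4,interpolation=cv2.INTER_CUBIC))"
```

```text
{'time': 19.3, 'tool_pos': [0.497, 0.036, 0.104], 'tool_rot': [-179.93, -0.09, 102.968], 'joint_positions': [4.061, 12.435, -27.606, 50.042, 0.078, 81.093], 'wrist_force': [0.973, 0.096, 0.356], 'width': 0.241}
[(np.int32(36), array([ 27.4, 181.3]), array([0.617, 0.694, 0.015])), (np.int32(384), array([ 29. , 207.4]), array([0.555, 0.687, 0.015])), (np.int32(242), array([ 78.1, 211.1]), array([0.546, 0.568, 0.015])), (np.int32(140), array([358.2, 218.2]), array([ 0.528, -0.1  ,  0.015])), (np.int32(341), array([ 28. , 249.9]), array([0.454, 0.684, 0.015])), (np.int32(286), array([ 75.6, 245.4]), array([0.464, 0.571, 0.015])), (np.int32(89), array([ 68.5, 263.2]), array([0.422, 0.586, 0.015]))]
```

View pics/t5c.png

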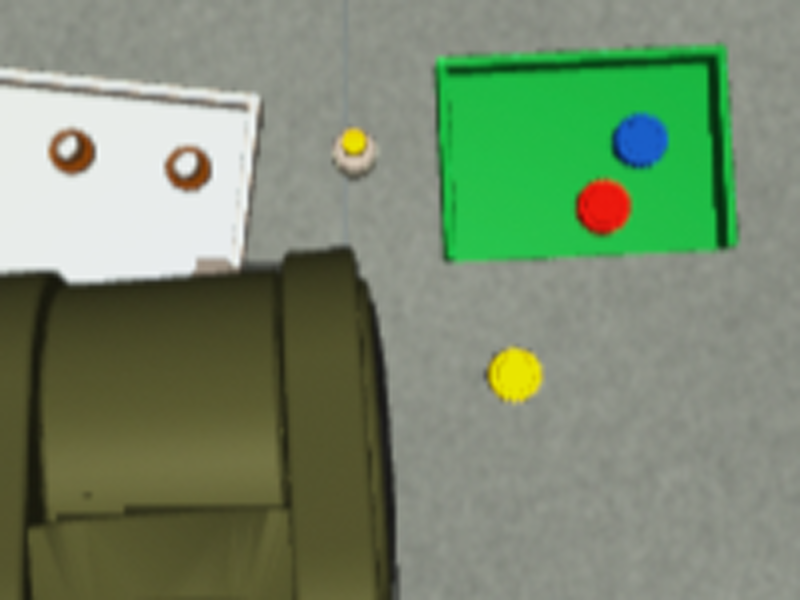

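Yellow is at (515,375) in the crop, which is world (0.528, −0.100), straight in front of the tray's free left half. Next I turn and push it straight in.

Call:
{"op": "drive_tool", "data": {"plan": "0 0 0 0 0 -0.0642 0.76;0 0 0 0 0 -0.0642 0.76;0 0 0 0 0 -0.0642 0.76;0 0 0 0 0 -0.0642 0.76;0 0 0 0 0 -0.0642 0.76;0 0 0 0 0 -0.0642 0.76;0 0 0 0 0 -0.0642 0.76;0 0 0 0 0 -0.0642 0.76;0 0 0 0 0 -0.0642 0.76;0 0 0 0 0 -0.0642 0.76;0.135 -0.68 0 0 0 0 0.76;0.135 -0.68 0 0 0 0 0.76;0.135 -0.68 0 0 0 0 0.76;0.135 -0.68 0 0 0 0 0.76;0.135 -0.68 0 0 0 0 0.76;0 0 0 0 0 0 0.76;0 0 0 0 0 0 0.76"}}

```text
time: 21.05
tool_pos: [0.4704, -0.1038, 0.1037]
tool_rot: [180.0, -0.0, 179.7]
wrist_force: [0.3, 0.2, 0.1]
width: 0.241
finger_force: 0.0
```

```bash
python3 -c "
from h import *
st(); to([.47,-.1,.004],180)"
```

```text
{'time': 21.05, 'tool_pos': [0.47, -0.104, 0.104], 'tool_rot': [179.978, -0.04, 179.679], 'joint_positions': [-12.449, 10.773, -29.702, 49.568, 0.013, -12.128], 'wrist_force': [0.316, 0.213, 0.096], 'width': 0.241}
shift [0.01  0.094 2.491] n>= 2.5 turnz -0.0027
```

Call:
{"op": "drive_tool", "data": {"plan": "0 0.09 0.7 0 0 0 0.76;0 0 0.7 0 0 0 0.76;0 0 0.7 0 0 0 0.76;0 0 0.39 0 0 0 0.76;0 0 0 0 0 0 0.76;-0.2 0 0 0 0 0 0.76;-0.3 0 0 0 0 0 0.76;-0.3 0 0 0 0 0 0.76;-0.3 0 0 0 0 0 0.76;-0.3 0 0 0 0 0 0.76;-0.3 0 0 0 0 0 0.76;-0.3 0 0 0 0 0 0.76;-0.3 0 0 0 0 0 0.76;-0.3 0 0 0 0 0 0.76;-0.3 0 0 0 0 0 0.76;-0.3 0 0 0 0 0 0.76;-0.3 0 0 0 0 0 0.76;-0.3 0 0 0 0 0 0.76;-0.2 0 0 0 0 0 0.76;0 0 0 0 0 0 0.76"}}

```text
time: 23.05
tool_pos: [0.6322, -0.1005, 0.0044]
tool_rot: [-180.0, 0.0, 179.8]
wrist_force: [0.2, 1.2, -0.7]
width: 0.241
finger_force: 0.0
```

Call:
{"op": "drive_tool", "data": {"plan": "0.3 0 0 0 0 0 0.76;0.4 0 0 0 0 0 0.76;0 0 -0.8 0 0 0 0.76;0 0 -0.8 0 0 0 0.76;0 0 -0.8 0 0 0 0.76;0.8 0 0 0 0 0 0.76;0.8 0 0 0 0 0 0.76;0.8 0 0 0 0 0 0.76;0.8 0 0 0 0 0 0.76;0.8 0 0 0 0 0 0.76;0 0.8 0 0 0 0 0.76;0 0.8 0 0 0 0 0.76;0 0.8 0 0 0 0 0.76;0 0.8 0 0 0 0 0.76;0 0 0 0 0 0 0.76;0 0 0 0 0 0 0.76"}}

```text
time: 24.65
tool_pos: [0.4429, 0.0285, 0.1005]
tool_rot: [-180.0, -0.0, 179.9]
wrist_force: [-0.0, 0.0, 0.5]
width: 0.239
finger_force: 0.0
```

```bash
python3 -c "
from h import *
st(); c=snap('top','t6.png')"
```

```text
{'time': 24.65, 'tool_pos': [0.443, 0.029, 0.1], 'tool_rot': [-179.969, -0.012, 179.868], 'joint_positions': [3.706, 7.102, -34.627, 48.285, -0.03, 3.838], 'wrist_force': [-0.045, 0.006, 0.525], 'width': 0.239}
```

View pics/t6.png

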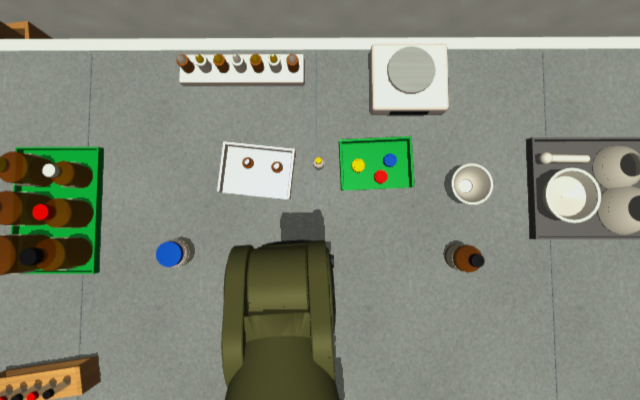

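All three caps are fully inside the green tray: yellow at (358,165), red at (381,177) and blue at (390,160). The bystanders haven't moved and the robot is clear of everything.

```bash
python3 -c "
from station import manip
print(manip.close_job())"
```

```text
the job is handed in; nothing more can be done
None
```

The yellow, red and blue caps were pushed fully inside the green tray with the bystanders left standing where they were, and the job was handed in at about 25 s on the robot's clock; no verdict came back.

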